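# Release a lime from the lever dispenser and ease its lid shut

## Robot

A 7-joint arm with a two-finger parallel gripper is mounted at the origin on a cart in front of the work surface, level with it; the furniture and walls round the work are solid. World frame = base frame: x ahead of the robot, y to its left, z up, the work surface at z = 0. Lengths are in m, angles in rad, forces in N, time in s.
With the tool pointing down it reaches from about 0.4 to 0.85 m from the base axis. Payload 10.4 kg.
Tool frame: the origin (TCP) lies at the very end of the fingers, on their centre line; the grasp point (between the pads) lies 19 mm behind it; z points along the fingers, y is the line along which they close (so a half turn about z gives the same grasp; the last joint's range is limited). The gripper opens to 87 mm and grips with 3 to 60 N. Pads are 19 mm wide; open, the fingers measure 117 mm over their backs; the gripper's body (75 mm by 190 mm) begins 51 mm behind the grasp point.
Start: joints at [-1.18, 0.332, -0.065, 1.46, 0.022, 1.35, -0.088], TCP at [0.251, 0.572, 0.223] pointing down, gripper open.
Joint ranges: [-2.6, 2.6], [-0.5, 2.12], [-1.47, 1.34], [0.16, 2.42], [-1.27, 4.41], [0.06, 2.06], [-2.6, 2.6]. Speed limits (rad/s): [2.22, 2.22, 2.79, 2.79, 3.14, 3.14, 3.14].

## Interface

Orientations are given as a unit quaternion [x, y, z, w].
In Python, from bench import * gives the robot as it stands.
- The arm moves only by the tool step_arm, never from a script. Its arguments are lists of equal length, an entry for each row: "delta_pos": the shift along the world's x, y, z in units of 25 mm (1.0 is 25 mm), a list of three; "turn": the turn about the world's z in units of 0.12 rad (1.0 is 0.12 rad). In form: {"delta_pos": [[tx, ty, tz], ...], "turn": [turn, ...]}. A call has 1 to 12 rows; each row shifts and turns the commanded pose from where the row before left it; what a row does not reach is not made up. A row lasts 1/10 s, in which the tool goes at most 50 mm and 8.59 degrees, less where a joint would pass 70% of its speed; a pose out of reach is approached as far as the arm can. A call with a number of a shift or a turn outside -1 to 1 is refused whole. A call with a gripper value outside its range is refused whole. "grip" is the closure, from 0 (fully open) to 1 (shut), set as the call begins (left out, the last holds). The fingers move at their own pace and stop on an object; "newtons" is the grip in N (left out, the last holds). Time passes only in rows, so rows that do not move let the fingers close. It gives the time, the measured TCP pose, the force, the opening and the grip force at its end, in the units of the state.
- read_state(): the state, without advancing time (a new reading comes with each control period).
- camera(name): name is "scene" or "side" or "wrist"; returns a dict with "image" (480x640x3 uint8, red, green, blue), "z_map" (480x640 float32, m along the optical axis (not along the pixel's ray), 0 where there is no reading), "mtx" (3x3 intrinsics, pixels), "dist" ([k1, k2, p1, p2, k3] as OpenCV has them; the pictures are not rectified), "view" (4x4, takes a point from world to camera coordinates). Camera axes: x right, y up, looking along -z (the intrinsics and any distortion apply to the point x, -y, -z); pixel columns grow to the right and rows downward; lengths in m; the calibration is good to about 2 mm. A picture is of the moment at which its call begins.
- close_job(): hands the job in; it is judged then, once.
The state is a dict: "time": time; "joint_positions": joint angles; "joint_vel": joint speeds; "joint_torque": joint torques, N m; "ee_pos": TCP position; "eef_rot": TCP orientation; "ft_force": force on the tool from outside, world axes, zero at the start; "torque": the same for the moment, N m; "width": finger opening in m; "grip_force": force on a finger pad.
Only numpy, scipy, OpenCV 4.12 (cv2) and the standard library are available. Lean on these libraries where they do the work, as an engineer would, in place of code of your own. Each camera call takes 0.05 s, during which the arm holds its last target. There are 200 camera calls.

## Task

Let the lime out of the dispenser: with closed fingertips press the red lever paddle all the way down, so that the copper lid swings wide open, and keep it down until the lime lies in the catch tray. Then, still resting on the paddle, let it come up slowly until the lid is fully shut, without letting it slam, and move clear. Touch neither the lid nor the lime, pick nothing up, and leave the other things where they stand.

Things in the scene. Friction and masses are not known exactly. Their poses are not given: they have to be found in the camera images.
- dispenser: White lime dispenser on a dark wooden base (262x100 mm), fixed. Origin on the worktop under its body (80 mm wide, x -75 to +69 mm, 139 mm tall, back wall 151); its -x axis points out of the mouth, roughly to the robot, z up. Catch tray in front, x -75 to -181 mm, 94 mm wide, rim 45 mm high. Dark gear case on the right (-y), out to y = -54 mm, 138 mm tall
- lever (a joint): angle of the dispenser's lever: 0 = up (rest), grows as its paddle is pressed down, 0.42 rad = fully down at a firm stop. The pivot is a level axis along the dispenser's y, 110 mm behind the paddle's middle, at (-15, -56, 98) mm in the dispenser's frame. A spring pushes it up: at the paddle about 1 N at rest and 5 N fully down. It springs up at once if let go
- paddle (a point): middle of the top face of the lever's red ribbed paddle, 44x44x10 mm, at the right front of the dispenser beside the tray. At rest it lies 128 mm above the worktop, sloping 0.2 rad (front edge up), at about (-121, -94) mm in the dispenser's frame; fully down it is about 46 mm lower and slopes 0.22 rad the other way (front edge down). The point moves with the paddle
- lid (a joint): angle of the copper lid (68x66x4 mm) that hangs in the mouth from a pin at its top edge, 128 mm above the worktop: 0 = shut, 1.2 rad = wide open, swung outwards and up over the tray. It is geared to the lever and turns 2.86 times as far, so lid speed is 2.86 times lever speed, both ways
- lime_center (a point): centre of the green lime, 60x48x48 mm; it lies in the sloping lane behind the lid and rolls out by itself when the lid is open
- tray (a point): middle of the inner floor of the catch tray, 10 mm above the worktop, 127 mm before the dispenser's origin
- jigger: bystander: copper double jigger, 43 mm wide, 84 mm tall; origin at the centre of its underside
- rocks_glass: bystander: clear rocks glass, 92 mm wide, 97 mm tall; origin at the centre of its underside
- bitters: bystander: slim amber bottle with black cap, 43 mm wide, 142 mm tall; origin at the centre of its underside
- tea_caddy: bystander: round green tin with a tan lid, 60 mm wide, 98 mm tall; origin at the centre of its underside
- lemon: bystander: lemon, 71x53x51 mm; origin at the centre of its underside
- stopper: bystander: small bottle stopper, pale brown knob with a black ribbed cone on top, 33 mm wide, 55 mm tall; origin at the centre of its underside

How it is judged:
On the way, in this order (a step that is already met when the one before it is completed fails the run):
1. the lever is pressed right down, the lid wide open and the lime in the tray (value of joint lid above 1 rad and horizontal distance between lime_center and tray below 0.06 m and z of lime_center in the frame of dispenser below 0.055 m), for 0.2 s.
2. the lid is shut again with the lime in the tray (value of joint lid below 0.05 rad and horizontal distance between lime_center and tray below 0.06 m and z of lime_center in the frame of dispenser below 0.055 m), for 0.2 s.
At the end, for the whole second after the job is handed in: The lid is shut (within 0.05 rad), the lever up, and the lime lies still in the catch tray (centre within 60 mm of the tray's middle and under 55 mm above the worktop); the lid was opened past 1.0 rad of 1.2 and never closed faster than 3 rad/s (all of step 2 and linear speed of lime below 0.03 m/s); the robot touches nothing.
It fails at once if the lid was let go: it closed at more than 3 rad/s (slammed) (velocity of joint lid below -3 rad/s).
It fails at once if the robot touched the lid instead of working the lever (contact force between any of the fingers, the arm and lid above 0.5 N).
It fails at once if the robot touched the lime (contact force between any of the fingers, the arm and lime above 0.3 N).
It fails at once if the lime was lifted (z of lime_center in the frame of dispenser above 0.14 m).
It fails at once if a bystander was moved more than 25 mm (distance of any of jigger, rocks_glass, bitters, tea_caddy, lemon, stopper from where it was at the start of the episode above 0.025 m).
It also fails if it takes over 38 s, if anything falls off the work surface, if the arm or the gripper's body presses on something with over 40 N, if the wrist force passes 120 N, or if a joint passes its speed limit or range.

## Working session

There is one attempt and no reset: what is moved stays moved. The work goes in short steps, Python scripts to look and compute and a tool call to move; the robot and the scene stay as the last step left them, time stands still between calls to the robot, and variables do not carry over. Pictures are saved under pics/ and viewed, at most 10 in all, crops included, and the job is handed in when it is done.

Besides the shell and the picture viewer there is one more tool, called after "Emit:" by a JSON object that holds its "fn" and its "kwargs". step_arm: Moves the arm, as the interface text tells. Shifts and turns lie within -1 to 1; 1 stands for 25 mm of shift or 0.12 rad of turn. Its arguments: {"type":"object","properties":{"delta_pos":{"type":"array"},"turn":{"type":"array"},"grip":{"type":"number"},"newtons":{"type":"number"}},"required":["delta_pos","turn"]}

```bash
mkdir -p pics; cat > h.py <<'E'
from bench import *
import numpy as np, cv2
def snap(n,f):
    c=camera(n); cv2.imwrite(f'pics/{f}.png',c['image'][:,:,::-1]); np.savez(f'pics/{f}.npz',**c); return c
def pts(c):
    h,w=c['z_map'].shape; u,v=np.meshgrid(np.arange(w),np.arange(h))
    p=cv2.undistortPoints(np.stack([u,v],-1).reshape(-1,1,2).astype(float),c['mtx'],c['dist']).reshape(h,w,2)
    z=c['z_map']; P=np.stack([p[...,0]*z,-p[...,1]*z,-z],-1)
    V=c['view']; return (P-V[:3,3])@V[:3,:3]
E
python3 - <<'E'
from h import *
s=read_state(); print(s['time'],s['ee_pos'],s['eef_rot'],s['width'])
snap('scene','s1');snap('side','d1')
a=cv2.imread('pics/s1.png');b=cv2.imread('pics/d1.png')
E
```

```text
0.0 [0.2511631 0.5718873 0.2217192] [ 2.05406720e-01  9.78676425e-01 -7.23629506e-04 -1.04120039e-04] 0.08745967418381695
```

View pics/s1.png

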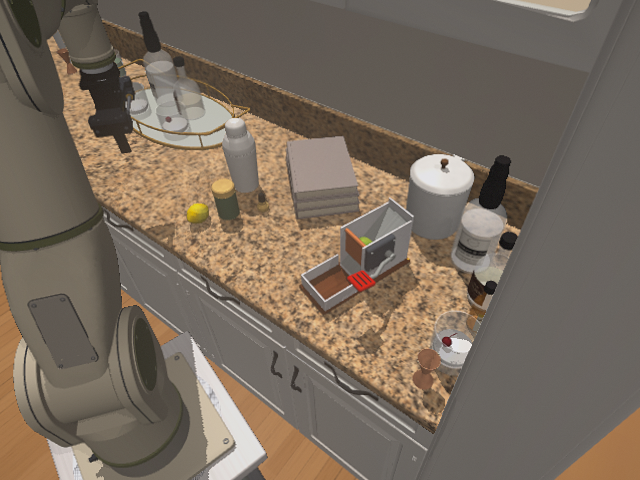

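View pics/d1.png

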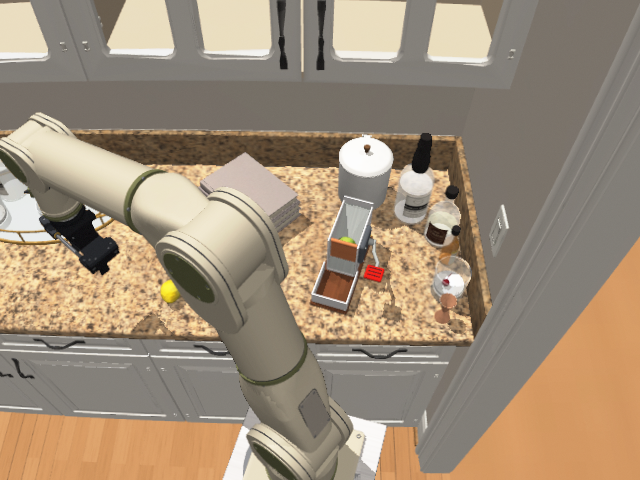

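The scene view shows the paddle at about (361,282) and the side view at (374,273). The tray is to the paddle's left, with the glass and jigger to its right. Next I measure positions.

```bash
python3 - <<'E'
from h import *
for f in('s1','d1'):
    c=dict(np.load(f'pics/{f}.npz')); P=pts(c); im=c['image'].astype(int); r,g,b=im[...,0],im[...,1],im[...,2]
    m=(r>170)&(g<60)&(b<60)&(P[...,2]>.09)&(P[...,2]<.16)&(c['z_map']>0)
    n,l,st,ce=cv2.connectedComponentsWithStats(m.astype(np.uint8)); k=1+np.argmax(st[1:,4]); q=P[l==k]
    print(f,'paddle',len(q),q.mean(0),q.min(0),q.max(0)); 
    rect=cv2.minAreaRect(q[:,:2].astype(np.float32)*1000);print(rect)
    Q=P[c['z_map']>0]
    # heightmap max around
    for x in np.arange(.3,.96,.04):
        print('%.2f'%x,*['%4d'%(1000*max(0,Q[(abs(Q[:,0]-x)<.02)&(abs(Q[:,1]-y)<.02)&(Q[:,2]<.4)][:,2].max(initial=0))) for y in np.arange(.4,-.5,-.04)])
E
```

```text
s1 paddle 220 [ 0.46466745 -0.04588684  0.12701445] [ 0.44510554 -0.06629625  0.11057717] [ 0.4931709  -0.02390047  0.13269783]
((469.43182373046875, -45.173858642578125), (41.571590423583984, 47.72208786010742), 87.76161193847656)
0.30    3    2    3    2    2    2    3    3    2    0    0    0    0    0    0    0    0    0    0    0    0    0    0
0.34    2    4    2    3    3    3    3    2    4    3    2    2    4    0    0    0    0    0    0  399  399  399  399
0.38  103    3    4    3    2    2    2    3    2    3    3    3    4    3    4    4    2    0  399    0    0    0  399
0.42  100    3    2    3    3    3    2    4   47   47   47    3    2    3    3    3    4    3    2    0    0    0    0
0.46   51   50    3    3    4    2    3    2   47   12   46  132  131    3    4   86   86    4    1    0    0    0    0
0.50   54   57    3    3    3    2    3    3  138   26  138  125  123    4    3   98   98  100    0    0    0    0    0
0.54    2   26   90   93    3    3    3    2  140  134  141  113    3    4    4   98   86   98    0    0    0    0    0
0.58   91   92   92   94   9
[... 2736 characters left out ...]
   90    6    6    9  177  177  178  174  176  301  230  203  204  398  399    0    0    0    0    0
0.78   95   95   11    7    9    7   10  179  204  200  179  178  305  303    4  117  399    0    0    0    0    0    0
0.82  310  132  132    8    7   10    8  180  203  203  180  169  173  175   10  133  399    0    0    0    0    0    0
0.86  311  311  311  310  268  133   42  175  180  179  178    7    0    0   11  399  399    0    0    0    0    0    0
0.90    0    0    0  321  309  310  311  309  170  134    7    6    0    5   10  399  281    0    0    0    0    0    0
0.94    0    0    0    0    0    0  279  308  311  314  310  312  134  127  128  373    0    0    0    0    0    0    0
```

Emit:
{"fn": "step_arm", "kwargs": {"delta_pos": [[0.7, -1, 0], [0.7, -1, 0], [0.7, -1, 0], [0.7, -1, 0], [0.7, -1, 0], [0.7, -1, 0], [0.7, -1, 0], [0.7, -1, 0], [0.7, -1, 0], [0.7, -1, 0], [0.7, -1, 0], [0.7, -1, 0]], "turn": [0.3, 0.3, 0.3, 0.3, 0.3, 0.3, 0.3, 0.3, 0.3, 0.3, 0.3, 0.14], "grip": 1, "newtons": 10}}

```text
time: 1.3
ee_pos: [0.4617, 0.271, 0.2223]
eef_rot: [-0.0, 1.0, -0.0, -0.0]
ft_force: [0.2, -0.2, -0.2]
width: 0.0026
grip_force: 0.0
```

Emit:
{"fn": "step_arm", "kwargs": {"delta_pos": [[0, -1, 0], [0, -1, 0], [0, -1, 0], [0, -1, 0], [0, -1, 0], [0, -1, 0], [0, -1, 0], [0, -1, 0], [0, -1, 0], [0, -1, 0], [0, -1, 0], [0, -1, 0]], "turn": [0, 0, 0, 0, 0, 0, 0, 0, 0, 0, 0, 0]}}

```text
time: 2.5
ee_pos: [0.461, -0.0288, 0.2224]
eef_rot: [0.0, 1.0, 0.0, -0.0]
ft_force: [0.5, 1.1, -0.1]
width: 0.0009
grip_force: 0.0
```

Emit:
{"fn": "step_arm", "kwargs": {"delta_pos": [[0, -0.6, -0.4], [0, 0, -0.8], [0, 0, -0.8], [0, 0, 0]], "turn": [0, 0, 0, 0]}}

```text
time: 2.9
ee_pos: [0.4596, -0.0429, 0.1703]
eef_rot: [0.001, 1.0, -0.0, -0.002]
ft_force: [-0.1, -0.7, 0.7]
width: 0.0001
grip_force: 0.0
```

```bash
python3 - <<'E'
from h import *
c=snap('side','d2'); w=snap('wrist','w2')
P=pts(w); im=w['image'].astype(int); r,g,b=im[...,0],im[...,1],im[...,2]
m=(r>120)&(g<60)&(b<60)&(P[...,2]>.09)&(P[...,2]<.16)&(w['z_map']>0)
q=P[m]; print(read_state()['ee_pos'],len(q)); 
if len(q): print(np.percentile(q,[1,50,99],axis=0), cv2.minAreaRect(q[:,:2].astype(np.float32)*1000))
cv2.imwrite('pics/m2.png',np.hstack([cv2.resize(w['image'],(400,300)),c['image'][150:450,240:640]])[:,:,::-1])
E
```

```text
[ 0.4611611  -0.04269801  0.17284054] 2220
[[ 0.44224411 -0.06392792  0.12475254]
 [ 0.45470353 -0.04280375  0.12884392]
 [ 0.47463884 -0.02315257  0.13149855]] ((459.4561462402344, -43.433074951171875), (42.230045318603516, 35.2170295715332), 89.15986633300781)
```

View pics/m2.png

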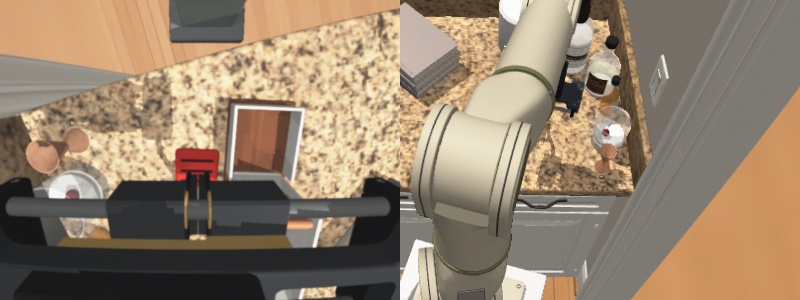

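The wrist view shows the closed fingertips over the red paddle at about (197,165), with the tray beside it and nothing in the way. I press next.

Emit:
{"fn": "step_arm", "kwargs": {"delta_pos": [[0, 0, -0.8], [0, 0, -0.4], [0, 0, -0.3], [0, 0, -0.3], [0, 0, -0.3], [0, 0, -0.3], [0, 0, -0.3], [0, 0, -0.3], [0, 0, 0]], "turn": [0, 0, 0, 0, 0, 0, 0, 0, 0]}}

```text
time: 3.9
ee_pos: [0.4611, -0.0428, 0.0968]
eef_rot: [0.001, 1.0, -0.0, -0.0]
ft_force: [-1.6, -0.4, 4.1]
width: 0.0005
grip_force: 1.8
```

Emit:
{"fn": "step_arm", "kwargs": {"delta_pos": [[0, 0, -0.2], [0, 0, -0.2], [0, 0, -0.1], [0, 0, 0], [0, 0, 0]], "turn": [0, 0, 0, 0, 0]}}

```text
time: 4.4
ee_pos: [0.4619, -0.0427, 0.0855]
eef_rot: [0.0, 1.0, 0.0, 0.001]
ft_force: [1.6, 0.3, 4.3]
width: 0.0004
grip_force: 2.2
```

```bash
python3 - <<'E'
from h import *
c=snap('scene','s3'); w=snap('wrist','w3')
cv2.imwrite('pics/m3.png',np.hstack([cv2.resize(w['image'],(400,300)),cv2.resize(c['image'][190:340,270:470],(400,300))])[:,:,::-1])
E
```

```text
(no output)
```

View pics/m3.png

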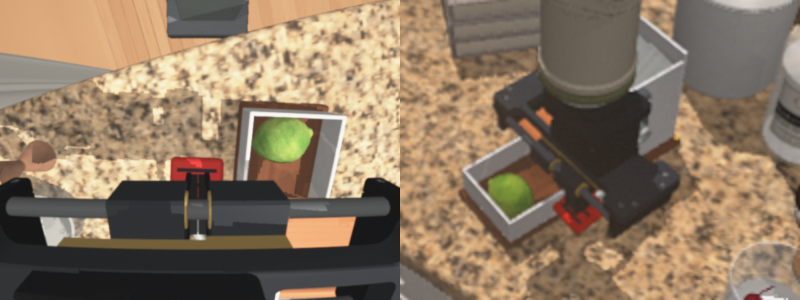

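The lime is in the tray: wrist view (283,140), scene crop (510,193). I press on to the stop and check where the lime lies.

Emit:
{"fn": "step_arm", "kwargs": {"delta_pos": [[0, 0, -0.1], [0, 0, -0.1], [0, 0, 0], [0, 0, 0], [0, 0, 0]], "turn": [0, 0, 0, 0, 0]}}

```text
time: 5.0
ee_pos: [0.4624, -0.0428, 0.0827]
eef_rot: [0.001, 1.0, 0.001, 0.001]
ft_force: [-11.1, 0.2, 36.1]
width: 0.0006
grip_force: 18.6
```

```bash
python3 - <<'E'
from h import *
w=snap('wrist','w4'); P=pts(w); h=cv2.cvtColor(w['image'],cv2.COLOR_RGB2HSV)
m=(h[...,0]>33)&(h[...,0]<60)&(h[...,1]>90)&(P[...,2]>.02)
q=P[m];print(np.percentile(q,[2,50,98],axis=0),len(q))
m=(h[...,0]<15)&(h[...,1]>120)&(P[...,2]>.07)&(P[...,2]<.14)&(P[...,1]>-.01)&(w['z_map']>0)
q=P[m]; print('lid',len(q)); 
if len(q): print(np.percentile(q,[1,50,99],axis=0)); n=np.linalg.svd(q-q.mean(0),full_matrices=0)[2][2]; print(n)
E
```

```text
[[0.41470018 0.01493843 0.03251379]
 [0.43195198 0.03515312 0.04982529]
 [0.45300203 0.06248472 0.05680474]] 5460
lid 4104
[[0.47552175 0.01781096 0.10942338]
 [0.48705524 0.0483722  0.11416765]
 [0.52725135 0.07104522 0.1328058 ]]
[ 0.39870551 -0.01826361 -0.91689714]
```

Emit:
{"fn": "step_arm", "kwargs": {"delta_pos": [[0, 0, 0.1], [0, 0, 0.1], [0, 0, 0.1], [0, 0, 0.1], [0, 0, 0.1], [0, 0, 0.1], [0, 0, 0.1], [0, 0, 0.1], [0, 0, 0.1], [0, 0, 0.1], [0, 0, 0.1], [0, 0, 0.1]], "turn": [0, 0, 0, 0, 0, 0, 0, 0, 0, 0, 0, 0]}}

```text
time: 6.25
ee_pos: [0.4612, -0.0427, 0.1102]
eef_rot: [0.001, 1.0, 0.0, -0.0]
ft_force: [0.7, 0.2, 2.6]
width: 0.0006
grip_force: 0.9
```

Emit:
{"fn": "step_arm", "kwargs": {"delta_pos": [[0, 0, 0.1], [0, 0, 0.1], [0, 0, 0.1], [0, 0, 0.1], [0, 0, 0.1], [0, 0, 0.1], [0, 0, 0.1], [0, 0, 0.1], [0, 0, 0.1], [0, 0, 0.1], [0, 0, 0.1], [0, 0, 0.1]], "turn": [0, 0, 0, 0, 0, 0, 0, 0, 0, 0, 0, 0]}}

```text
time: 7.45
ee_pos: [0.4612, -0.0427, 0.1402]
eef_rot: [0.001, 1.0, 0.0, -0.0]
ft_force: [-0.5, -0.0, 0.2]
width: 0.0002
grip_force: 0.0
```

Emit:
{"fn": "step_arm", "kwargs": {"delta_pos": [[0, 0, 0.1], [0, 0, 0.1], [0, 0, 0.1], [0, 0, 0.1], [0, 0, 0.3], [0, 0, 0.8], [0, 0, 0.8], [0, 0, 0.8], [0, 0, 0]], "turn": [0, 0, 0, 0, 0, 0, 0, 0, 0]}}

```text
time: 8.35
ee_pos: [0.4627, -0.0428, 0.2205]
eef_rot: [0.001, 1.0, 0.0, 0.002]
ft_force: [1.1, 0.6, -0.2]
width: 0.0003
grip_force: 0.0
```

```bash
python3 - <<'E'
from h import *
c=snap('scene','s5'); w=snap('wrist','w5'); print(read_state()['ft_force'])
cv2.imwrite('pics/m5.png',np.hstack([cv2.resize(w['image'],(400,300)),cv2.resize(c['image'][190:340,270:470],(400,300))])[:,:,::-1])
E
```

```text
[-0.8053989  -0.27921099 -0.74550402]
```

View pics/m5.png

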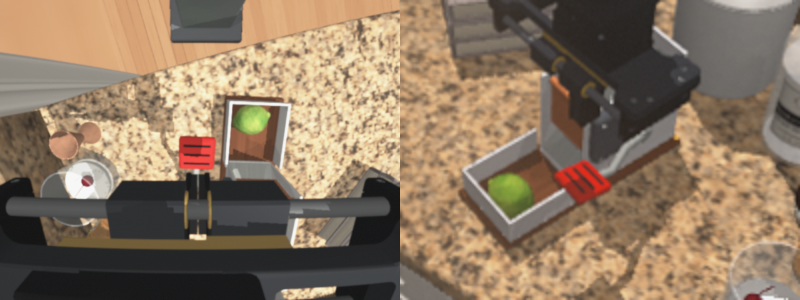

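The lid is shut at scene crop (568,105), the paddle is up at (583,180), and the lime rests in the tray at (510,193). The gripper is clear of everything.

```bash
python3 -c "
from bench import *
print(close_job())"
```

```text
the job is handed in; nothing more can be done
None
```

I pressed the lever fully down until the lime was in the catch tray, let the lid close slowly, moved clear and handed the job in after about 8 s of the 38 s allowed; `close_job()` returned no verdict.

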